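Latch the filter door of a bench dust extractor

ROBOT

A 6-joint arm with a two-finger parallel gripper is mounted at the origin on the work surface. World frame = base frame: x ahead of the robot, y to its left, z up, the work surface at z = 0. Lengths are in m, angles in rad, forces in N, time in s.
With the tool pointing down it reaches from about 0.275 to 0.875 m from the base axis. Payload 12.5 kg.
Tool frame: the origin (TCP) lies on the centre line of the jaws, within the pads' length; the fingertips stand 22 mm ahead of it and the grasp point (between the pads) lies 3 mm ahead of it; z points along the fingers, y is the line along which they close (so a half turn about z gives the same grasp; the last joint's range is limited). The gripper opens to 85 mm and grips with 20 to 120 N. Pads are 22 mm wide; open, the fingers measure 114 mm over their backs; the gripper's body (76 mm by 85 mm) begins 54 mm behind the grasp point. The pads swing forward as they close: fully open they stand 13 mm farther back than shut.
Start: joints at [1.225, 0.351, 1.652, -0, 1.139, -0.085], TCP at [0.142, 0.531, 0.253] pointing down, gripper open.
Joint ranges: [-2.75, 2.75], [-0.79, 2.1], [0.01, 2.65], [-1.57, 4.71], [0.07, 3.14], [-2.87, 2.87]. Speed limits (rad/s): [2.22, 2.22, 2.79, 3.14, 3.14, 3.14].

INTERFACE

Orientations are given as a unit quaternion [w, x, y, z].
In Python, from workcell import manip gives the robot as it stands.
- The arm moves only by the tool move_arm, never from a script. Its argument "increments" is a list that holds one entry, the list of rows, each a list of 4 numbers: the shift along the tool's x, y, z in m, then the turn about the tool's z in degrees. In form: [[[tx, ty, tz, yaw], ...]]. A call has 1 to 5 rows; each row is the pose to reach, as a shift and turn from the pose commanded when the call began, along the tool's axes at that moment; what a row does not reach only later rows make up. A row lasts 1/8 s, in which the tool goes at most 62.5 mm and 10.7 degrees, less where a joint would pass 70% of its speed; a pose out of reach is approached as far as the arm can. A call with a gripper value outside its range is refused whole. "jaw" is the closure in counts, from 0 (fully open) to 255 (shut), set as the call begins (left out, the last holds). The fingers move at their own pace and stop on an object; "force" is the grip in N (left out, the last holds). Time passes only in rows, so rows that repeat a pose let the fingers close. It gives the time, the measured TCP pose, the force, the opening and the grip force at its end, in the units of the state.
- manip.state(): the state, without advancing time (a new reading comes with each control period).
- manip.grab_frame(name): name is "side" or "top" or "wrist"; returns (picture, depth): 420x560x3 uint8, red, green, blue; 420x560 float32, m along the optical axis (not along the pixel's ray), 0 where there is no reading.
- manip.camera_model(name): a dict with "fx", "fy", "cx", "cy" (pixels), "R" (3x3) and "t" (3): a world point X has camera coordinates R X + t; the wrist camera has in their place "hand_eye" (4x4, takes a point from camera to tool coordinates, whose origin is the TCP and whose axes are the flange's). Camera axes: x right, y down, z forward; pixel columns grow to the right and rows downward; lengths in m; the calibration is good to about 2 mm. A picture is of the moment at which its call begins: read the wrist's pose just before it. camera_model takes no time and is no camera call.
- manip.hand_in(): hands the job in; it is judged then, once.
The state is a dict: "clock": time; "qpos": joint angles; "qd": joint speeds; "joint_efforts": joint torques, N m; "tool_pos": TCP position; "eef_rot": TCP orientation; "wrist_force": force on the tool from outside, world axes, zero at the start; "ft_torque": the same for the moment, N m; "finger_gap": finger opening in m; "finger_force": force on a finger pad.
Only numpy, scipy, OpenCV 4.12 (cv2) and the standard library are available. Lean on these libraries where they do the work, as an engineer would, in place of code of your own. Each camera call takes 0.05 s, during which the arm holds its last target. There are 200 camera calls.

TASK

The dust extractor has a fresh filter in it: swing its door shut, hook the wire bail over the keeper on the door's top edge, then press the latch lever back and down past centre until it snaps flat and the door is drawn in on its seal. Feel your way and be gentle: never push hard on the door or the latch, and leave everything else on the bench alone.

Things in the scene. Friction and masses are not known exactly. Their poses are not given: they have to be found in the camera images.
- extractor: White steel bench dust extractor, 260 deep x 240 wide x 160 mm high, does not move. Origin: centre of its underside, z up. Its -x side is the front with the door, +x the rear with hose; y runs along the front. Flat top at z = 160. The latch stands on top near the front, on the line y = -20.
- door (a joint): Grey door, 18 mm thick, 238 wide, 148 high (top edge level with the top panel), hinged upright at the front corner x = -130, y = +120 of the extractor. Radians; grows as it opens; 0 = just touching the soft foam seal; pushed in against the seal it goes below 0, about -0.01 to -0.05 when latched. Stays where it is left (about 1 N at the edge).
- lever (a joint): Latch lever, 24 wide, 4 thick, red end, 67 mm long. Radians; 0 = flat, pointing to the rear, against its stop; grows as it is raised, 1.57 = upright, 2.0 = its limit, leaning to the door. Friction holds it. With the bail hooked, pressing it back takes 5 to 12 N at the end, hardest near 0.7; it goes past centre at 0.1 to 0.2 then lies down to 0 with light pressing; let go earlier it springs up.
- bail (a joint): Turn of the wire bail on the lever, radians; 0 as when latched, grows as the bail folds up from the door relative to the lever. A weak spring (under 0.5 N at the bar) lifts the free bail clear of the keeper, so unless its bar is drawn back under the keeper's nose it springs up again when let go.
- door_push (a point): On the door's outer face, 17 mm from its free edge and 12 mm below its top edge: a good place to push. Axes as the door's: -x outwards.
- keeper_mark (a point): On the door: nominal place of the seated bar's axis, 5.5 mm above the top edge, 4.5 mm outside the outer face; -x outwards, z up. Keeper: steel hook 24 wide, mouth open outwards. Nose above the mouth: 2.5 to 13.5 mm above this point, 2.5 mm out; upturned lip below: tip 4 mm below, 4 to 6 mm out; back wall 2.5 mm inside. Slotted screw holes: all of it may sit up to 5.5 mm higher or lower.
- latch_pivot (a point): Axis of the lever's pin (along y), 18 mm above the top panel; with the door at 0 the keeper mark is 64 mm in front of it (-x) and 12.5 mm lower. Axes as the extractor's. The bail's pin is on the lever 18 mm from this axis: towards the rear and 1.1 deg above level when the lever is at 0; it turns with the lever (at 1.57 it is above the axis).
- lever_end (a point): Upper face of the lever's red end piece, 45 mm from the lever's pin, on its mid line, 3.5 mm above the plane of pin and lever (the tip is rolled up 3 mm higher); the place to press (in front when the lever is upright, on top when flat). z is the normal of that face.
- bail_bar (a point): Middle of the bail's cross bar: wire of 5 mm diameter, 38 mm long along y, 78 mm from the bail's pin. This bar goes over the keeper's nose and into its mouth. The two side wires run from its ends to the bail's pin, either side of lever and keeper.
- bail_tab (a point): Centre of the red thumb barrel of the bail: 14 mm diameter, 16 mm long along y, 22 mm beyond the cross bar in line from the bail's pin through the bar (100 mm from the pin). Can be pinched by its flat ends from above.
- vial: Small clear vial with white cap, 28 mm diameter, 45 high, standing on the extractor's top at the rear. A bystander, loose; origin at the centre of its underside.
- old_filter: Used grey pleated filter cartridge, 140 x 220 x 100 mm, lying on the bench. A bystander, loose; origin at the centre of its underside.
- magnifier: Hand magnifier lying flat, lens 88 mm across, 20 high, black handle 110 mm long to its -x. Bystander, loose; origin under the lens centre.
- tweezers: Steel tweezers, 130 mm long along x, 8 high, lying on the bench. A bystander, loose; origin at the centre of its underside.
- brush: Brush, 190 mm long along x, lying on the bench. A bystander, loose; origin at the centre of its underside.
- solvent: Amber glass bottle, black cap, 60 mm diameter, 130 high. A bystander, loose; origin at the centre of its underside.
- paste_jar: Clear jar with green lid, 72 mm diameter, 85 high. A bystander, loose; origin at the centre of its underside.
- weight: Brass paperweight with a knob, 52 mm diameter, 56 high. A bystander, loose; origin at the centre of its underside.

How it is judged:
By the outcome, as a careful person would: the job done as asked, in the order asked, and still so for the second after the job is handed in, with the robot touching nothing.
It also fails if it takes over 70 s, if anything falls off the work surface, if the arm or the gripper's body presses on something with over 40 N, if the wrist force passes 120 N, or if a joint passes its speed limit or range.

## Working session

There is one attempt and no reset: what is moved stays moved. The work goes in short steps, Python scripts to look and compute and a tool call to move; the robot and the scene stay as the last step left them, time stands still between calls to the robot, and variables do not carry over. Pictures are saved under pics/ and viewed, at most 10 in all, crops included, and the job is handed in when it is done.

Besides the shell and the picture viewer there is one more tool, called after "Request:" by a JSON object that holds its "api" and its "payload". move_arm: Moves the arm, as the interface text tells. Its arguments: {"type":"object","properties":{"increments":{"type":"array"},"jaw":{"type":"number"},"force":{"type":"number"}},"required":["increments"]}

```bash
mkdir -p pics
cat > h.py <<'E'
import numpy as np,cv2
from workcell import manip
from scipy.spatial.transform import Rotation as R
def rot(q): return R.from_quat([q[1],q[2],q[3],q[0]]).as_matrix()
def pts(name,d,s=None):
    m=manip.camera_model(name); v,u=np.indices(d.shape)
    c=np.stack([(u-m['cx'])/m['fx']*d,(v-m['cy'])/m['fy']*d,d],-1)
    if name=='wrist':
        T=np.array(m['hand_eye']); p=c@T[:3,:3].T+T[:3,3]
        return p@rot(s['eef_rot']).T+np.array(s['tool_pos'])
    return (c-np.array(m['t']))@np.array(m['R'])
def grab(name):
    s=manip.state(); im,d=manip.grab_frame(name)
    P=pts(name,d,s); P[d==0]=np.nan
    return im,d,P
def save(fn,im): cv2.imwrite('pics/'+fn,cv2.cvtColor(im,cv2.COLOR_RGB2BGR))
E
python3 - <<'E'
from h import *
a,d,P=grab('top'); b,d2,P2=grab('side')
np.savez('f0.npz',a=a,P=P,b=b,P2=P2)
save('top0.png',a); save('side0.png',b)
s=manip.state(); print(s)
for n in('top','side'):
    m=manip.camera_model(n); print(n,m['fx'],-np.array(m['R']).T@np.array(m['t']),np.array(m['R'])[2])
print(manip.camera_model('wrist'))
E
```

```text
{'clock': 0.1, 'qpos': array([ 1.22538559e+00,  3.51154783e-01,  1.65234258e+00, -1.74155631e-05,
        1.13911564e+00, -8.46031241e-02]), 'qd': array([-0.00047801, -0.00183863, -0.00169632, -0.00093929,  0.00047113,
       -0.00062645]), 'joint_efforts': array([ 1.68800496e-03, -5.06829786e+01, -2.91872925e+01, -1.67382166e-05,
        2.75105194e-03, -1.13720095e-06]), 'tool_pos': array([0.14171207, 0.53114928, 0.25283401]), 'eef_rot': array([-1.01122080e-04,  1.30030896e-01,  9.91509811e-01, -5.00111274e-04]), 'wrist_force': array([0.83392874, 0.39505674, 0.22263591]), 'ft_torque': array([ 0.01393741, -0.01073784,  0.04739159]), 'finger_force': 0.0, 'finger_gap': 0.0860966180497201}
top 470.50021779046176 [0.33346833 0.03964389 1.63382909] [ 0.13891418 -0.01389105 -0.99020699]
side 540.7253026179171 [-0.04671587 -1.00227337  1.07235014] [ 0.39519906  0.67892916 -0.61876724]
{'fx': 326.67747488144994, 'fy': 326.67747488144994, 'cx': 281.3345076144928, 'cy': 214.4083204267056, 'hand_eye': array([[-1.44801353e-04, -9.64433682e-01, -2.64324898e-01,
         6.63753309e-02],
       [ 9.99999968e-01, -8.54216774e-05, -2.36140470e-04,
         1.18959179e-04],
       [ 2.05162747e-04, -2.64324924e-01,  9.64433664e-01,
        -1.21706030e-01],
       [ 0.00000000e+00,  0.00000000e+00,  0.00000000e+00,
         1.00000000e+00]])}
```

View pics/top0.png

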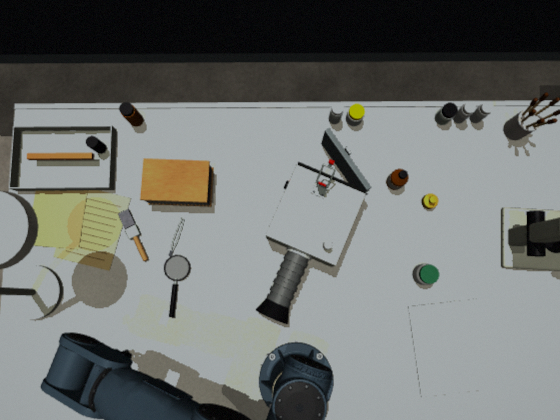

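View pics/side0.png

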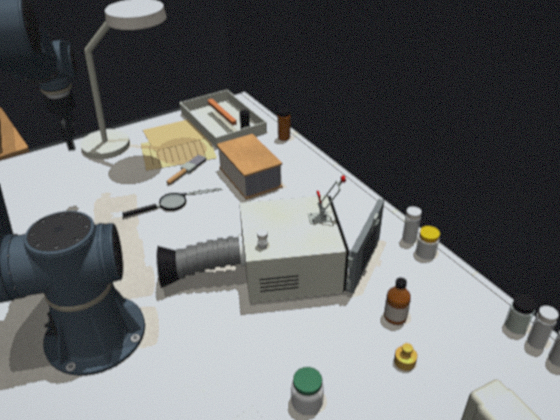

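The top view shows the extractor's white top with corners near (300,163), (365,190), (330,265) and (268,235). Its front faces away from the robot. The door is hinged at about (368,190) and open about 30°, with its free edge at (325,132). The bail's red tab is at (332,162), the lever's red end at (321,183), and the vial at (327,246).

Run:
```python
from h import *
f=np.load('f0.npz');a,P,b,P2=f['a'],f['P'],f['b'],f['P2']
z=P[...,2]; roi=np.zeros(z.shape,bool); roi[150:275,255:380]=1
m=(roi&(abs(z-.16)<.008)).astype(np.uint8)
n,l,st,c=cv2.connectedComponentsWithStats(m); k=1+np.argmax(st[1:,4])
Q=P[l==k]; print('top z',np.median(Q[:,2]),len(Q))
hull=cv2.convexHull((Q[:,:2]*1000).astype(np.float32)); r=cv2.minAreaRect(hull); print(r, cv2.boxPoints(r))
# grey front/door points
for nm,im,PP in(('top',a,P),('side',b,P2)):
    h=cv2.cvtColor(im,cv2.COLOR_RGB2HSV); red=((h[...,0]<8)|(h[...,0]>172))&(h[...,1]>150)&(h[...,2]>90)
    n,l,st,c=cv2.connectedComponentsWithStats(red.astype(np.uint8))
    for k in range(1,n):
        if st[k,4]>4: print(nm,c[k],st[k,4],np.nanmedian(PP[l==k],0))
# door: top-edge points outside the extractor
roi[:]=0; roi[120:200,315:375]=1
for pix in [(325,132),(330,131),(345,150),(347,155),(368,190),(371,186),(335,148),(300,163),(365,195)]:
    print(pix,P[pix[1],pix[0]])
c1=cv2.resize(a[115:275,255:385],None,fx=4.5,fy=3.7*1.0,interpolation=cv2.INTER_CUBIC)
c2=cv2.resize(b[160:310,230:400],None,fx=4.5,fy=4,interpolation=cv2.INTER_CUBIC)
save('c1.png',c1);save('c2.png',c2)
```

```text
top z 0.16150946632239696 6015
((583.467041015625, -91.63165283203125), (245.1863555908203, 354.1951599121094), 65.68241119384766) [[ 371.59894  -130.42024 ]
 [ 694.36884  -276.27573 ]
 [ 795.33514   -52.843063]
 [ 472.56525    93.01242 ]]
top [331.2173913  161.30434783] 23 [ 0.67392212 -0.1066476   0.28782476]
top [321.22222222 183.5       ] 18 [ 0.61800328 -0.07981973  0.24316522]
side [343.         178.30769231] 13 [ 0.66823658 -0.11375093  0.28601032]
(325, 132) [ 0.80641674 -0.10414254  0.15257649]
(330, 131) [ 0.80782998 -0.11992711  0.15831843]
(345, 150) [ 0.74378746 -0.16691507  0.15879057]
(347, 155) [ 0.72659022 -0.17261986  0.16083993]
(368, 190) [ 0.61568065 -0.24074857  0.13791539]
(371, 186) [ 0.65646042 -0.27819434 -0.00227192]
(335, 148) [ 0.75699417 -0.13735813  0.13649329]
(300, 163) [ 0.70280298 -0.02095963  0.15514609]
(365, 195) [ 0.62417159 -0.25569336 -0.0018868 ]
```

View pics/c2.png

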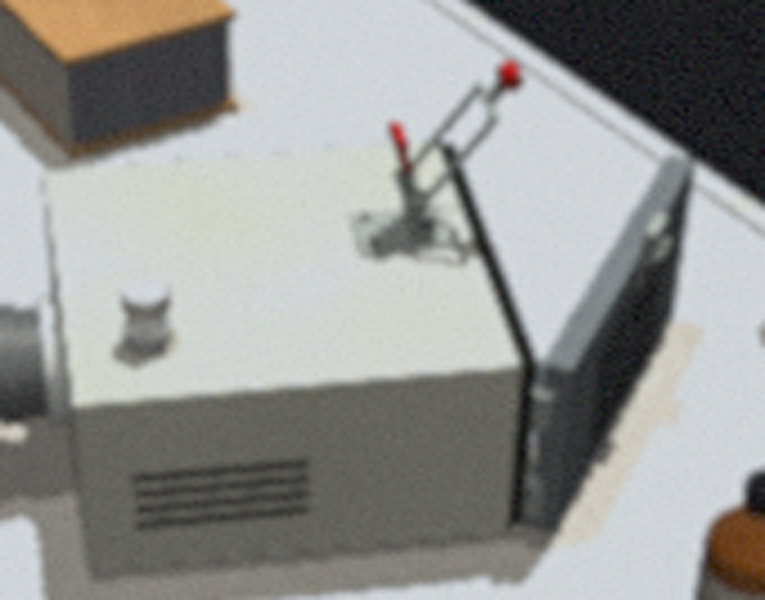

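The crop shows the lever roughly upright, with its red end at (400,135). The bail is folded up, with its tab at (510,73). The door is open and the keeper is on its top edge at (658,228).

Run:
```python
from h import *
f=np.load('f0.npz');a,P=f['a'],f['P']
z=P[...,2]; roi=np.zeros(z.shape,bool); roi[150:275,255:380]=1
h=cv2.cvtColor(a,cv2.COLOR_RGB2HSV); 
m=(roi&(abs(z-.16)<.008)&(h[...,2]>140)).astype(np.uint8)
m=cv2.morphologyEx(m,cv2.MORPH_OPEN,np.ones((3,3)))
n,l,st,c=cv2.connectedComponentsWithStats(m); k=1+np.argmax(st[1:,4])
Q=P[l==k]; r=cv2.minAreaRect((Q[:,:2]*1000).astype(np.float32)); print(r,cv2.boxPoints(r))
# door top: z .14-.17, not white, in front
ang=np.deg2rad(158.5)
m2=roi.copy(); m2[:]=0; m2[120:200,315:380]=1
ex=np.array([np.cos(ang),np.sin(ang)])
e=(P[...,:2]-np.array(r[0])/1000)@ex
m2&=(abs(z-.158)<.012)&(e<-.14)&(h[...,2]>60)
D=P[m2][:,:2]*1000; print(len(D)); r2=cv2.minAreaRect(D.astype(np.float32)); print(r2,cv2.boxPoints(r2))
print(cv2.fitLine(D.astype(np.float32),cv2.DIST_HUBER,0,.01,.01).ravel())
```

```text
((536.0612182617188, -67.5540771484375), (240.0475311279297, 246.307373046875), 66.01622772216797) [[ 374.7535   -127.155815]
 [ 599.7949   -227.27432 ]
 [ 697.3689     -7.952339]
 [ 472.3275     92.16617 ]]
420
((717.382568359375, -175.66342163085938), (235.25503540039062, 23.985708236694336), 33.27001190185547) [[ 612.45575  -230.16498 ]
 [ 625.61395  -250.2193  ]
 [ 822.3094   -121.161865]
 [ 809.1512   -101.107544]]
[ 8.3165330e-01  5.5529523e-01  7.1616156e+02 -1.7410056e+02]
```

```bash
cat >> h.py <<'E'
C=np.array([.5423,-.0704]);A=np.deg2rad(156.0)
ex=np.array([np.cos(A),np.sin(A)]);ey=np.array([-ex[1],ex[0]])
def w2e(p): p=np.asarray(p); d=p[...,:2]-C; return np.stack([d@ex,d@ey,p[...,2]],-1)
def e2w(p): p=np.asarray(p,float); return np.r_[C+p[0]*ex+p[1]*ey,p[2]]
def go(p):
    s=manip.state(); M=rot(s['eef_rot']); d=M.T@(e2w(p)-s['tool_pos'])
    yaw=np.rad2deg(np.arctan2(M[1,0],M[0,0]))
    print('t',s['clock'],'ext',w2e(s['tool_pos']).round(4),'shift',d.round(4),'yaw',(yaw-156.).round(2),'F',s['wrist_force'].round(1))
E
python3 -c "
from h import *
go([-.0885,-.02,.40])"
```

```text
t 0.1 ext [ 0.6106 -0.3866  0.2528] shift [-0.6327 -0.4722 -0.1467] yaw 9.06 F [0.8 0.4 0.2]
```

Request:
{"api": "move_arm", "payload": {"increments": [[[-0.04,-0.02,-0.04,3],[-0.08,-0.06,-0.07,6],[-0.12,-0.09,-0.1,9],[-0.17,-0.13,-0.13,9],[-0.22,-0.165,-0.147,9]]]}}

```text
clock: 0.72
tool_pos: [0.307, 0.3204, 0.3989]
eef_rot: [0.0, 0.207, 0.978, 0.0]
wrist_force: [0.7, 2.1, 0.4]
finger_gap: 0.0855
finger_force: 0.0
```

```bash
python3 -c "
from h import *
go([-.0885,-.02,.40])"
```

```text
t 0.725 ext [ 0.3739 -0.2613  0.3989] shift [-0.462  -0.242  -0.0012] yaw 0.1 F [0.7 2.1 0.4]
```

Request:
{"api": "move_arm", "payload": {"increments": [[[-0.05,-0.026,0,0],[-0.1,-0.052,0,0],[-0.15,-0.078,0,0],[-0.2,-0.105,0,0],[-0.25,-0.131,0,0]]]}}

```text
clock: 1.35
tool_pos: [0.4825, 0.0989, 0.3976]
eef_rot: [-0.0, 0.208, 0.978, 0.0]
wrist_force: [1.3, 1.4, 0.2]
finger_gap: 0.0854
finger_force: 0.0
```

Request:
{"api": "move_arm", "payload": {"increments": [[[-0.05,-0.026,0,0],[-0.1,-0.052,0,0],[-0.15,-0.08,0,0],[-0.2,-0.106,0,0],[-0.21,-0.11,0,0]]]}}

```text
clock: 1.98
tool_pos: [0.6299, -0.0877, 0.3961]
eef_rot: [-0.001, 0.209, 0.978, -0.0]
wrist_force: [0.1, -0.4, -0.0]
finger_gap: 0.0858
finger_force: 0.0
```

Run:
```python
from h import *
go([-.0885,-.02,.40])
im,d,P=grab('wrist'); E=w2e(P); np.savez('w1.npz',im=im,E=E)
save('w1.png',im)
h=cv2.cvtColor(im,cv2.COLOR_RGB2HSV); red=((h[...,0]<8)|(h[...,0]>172))&(h[...,1]>150)&(h[...,2]>60)
n,l,st,c=cv2.connectedComponentsWithStats(red.astype(np.uint8))
for k in range(1,n):
    if st[k,4]>20: print(c[k].round(1),st[k],np.nanmedian(E[l==k],0).round(4))
```

```text
t 1.975 ext [-0.0871 -0.0199  0.3961] shift [-0.0014  0.0001 -0.0039] yaw -0.1 F [ 0.1 -0.4 -0. ]
[283.5 188. ] [270 184  28   9 248] [-0.0721 -0.0214  0.2438]
[283.9 277.2] [274 269  21  17 345] [-0.1335 -0.0219  0.2873]
```

View pics/w1.png

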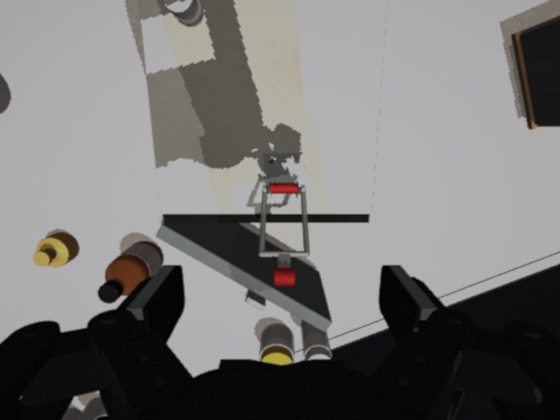

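The wrist view shows the dark seal strip on the front edge along row 218 (cols 163–369), the lever's red end at (284,188), the tab at (284,277), and the keeper on the open door at (257,298). The yaw is well aligned.

Run:
```python
from h import *
f=np.load('w1.npz'); im,E=f['im'],f['E']; g=im.max(2)
dark=((g<45)&(abs(E[...,2]-.16)<.01)).astype(np.uint8); dark[:200]=0;dark[235:]=0
ys,xs=np.where(dark); print(len(xs),xs.min(),xs.max(),ys.min(),ys.max())
for u in(170,200,330,360):
    col=[(v,E[v,u].round(4).tolist(),int(g[v,u])) for v in range(206,228,2)]; print(u,col)
print(E[ys,xs].min(0),E[ys,xs].max(0))
# keeper
reg=E[285:310,240:275]; m=(reg[...,2]>.163); print('keeper',np.nanmin(reg[m],0),np.nanmax(reg[m],0),np.nanmedian(reg[m],0))
for p in [(156,232),(163,222),(330,325),(324,328)]: print(p,E[p[1],p[0]])
```

```text
1500 164 367 214 234
170 [(206, [-0.1082, 0.1058, 0.1602], 179), (208, [-0.1101, 0.1053, 0.162], 179), (210, [-0.1122, 0.1053, 0.1626], 179), (212, [-0.1148, 0.1059, 0.1617], 179), (214, [-0.1185, 0.1079, 0.1567], 93), (216, [-0.1204, 0.1075, 0.1584], 23), (218, [-0.1229, 0.1078, 0.1581], 25), (220, [-0.1257, 0.1085, 0.1567], 28), (222, [-0.1273, 0.1078, 0.1592], 29), (224, [-0.1324, 0.1112, 0.1503], 28), (226, [-0.1339, 0.1104, 0.1534], 31)]
200 [(206, [-0.108, 0.0717, 0.1611], 179), (208, [-0.1105, 0.072, 0.1604], 179), (210, [-0.1128, 0.0721, 0.1605], 179), (212, [-0.115, 0.0721, 0.1612], 180), (214, [-0.1181, 0.0731, 0.1582], 93), (216, [-0.1206, 0.0733, 0.1579], 28), (218, [-0.1231, 0.0736, 0.1575], 29), (220, [-0.1255, 0.0737, 0.1576], 29), (222, [-0.1281, 0.0741, 0.1569], 28), (224, [-0.1473, 0.0887, 0.1014], 30), (226, [-0.1482, 0.0873, 0.1076], 32)]
330 [(206, [-0.1084, -0.0745, 0.1606], 178), (208, [-0.1104, -0.0744, 0.1619], 179), (210, [-0.1127, -0.0745, 0.1621], 178), (212, [-0.1154, -0.0748, 0.1605], 179), (214, [-0.1185, -0.0753, 0.1578], 83), (216, [-0.1209, -0.0754, 
[... 351 characters left out ...]
.1086, 0.1613], 179), (214, [-0.1188, -0.1099, 0.1567], 84), (216, [-0.1211, -0.1099, 0.1573], 28), (218, [-0.1231, -0.1097, 0.1583], 27), (220, [-0.1257, -0.11, 0.1577], 27), (222, [-0.1282, -0.1103, 0.1572], 101), (224, [-0.1783, -0.1496, 0.0004], 182), (226, [-0.1812, -0.1494, 0.0023], 180)]
[-0.14489487 -0.11836582  0.15011761] [-0.1179262   0.11655494  0.16019167]
keeper [-0.22929607 -0.00041514  0.16317214] [-0.20452316  0.02378047  0.17822226] [-0.21992261  0.01117173  0.17550361]
(156, 232) [-0.19147203  0.18911717  0.00132577]
(163, 222) [-0.13264514  0.12268505  0.14121062]
(330, 325) [-3.69292169e-01 -1.07170903e-01  6.17078757e-05]
(324, 328) [-0.26486572 -0.07274463  0.16163496]
```

Request:
{"api": "move_arm", "payload": {"increments": [[[-0.05,0.005,0,0],[-0.1,0.01,0,0],[-0.15,0.015,0,0],[-0.2,0.02,0,0],[-0.208,0.02,0,0]]], "jaw": 255, "force": 30}}

```text
clock: 2.65
tool_pos: [0.8268, -0.1495, 0.398]
eef_rot: [-0.0, 0.207, 0.978, 0.0]
wrist_force: [0.3, -1.0, 1.0]
finger_gap: 0.0003
finger_force: 0.0
```

Run:
```python
from h import *
go([-.295,-.04,.165]); print(manip.state()['finger_gap'])
E=w2e(np.load('f0.npz')['P'])
m=(E[...,0]<-.25)&(E[...,0]>-.37)&(E[...,1]>-.12)&(E[...,1]<.05)&(E[...,2]>.02)
m[:,:]&=~((E[...,2]>.14)&(E[...,0]>-.29))
q=E[m]; print(len(q), np.nanpercentile(q[:,2],[50,90,99]),q.min(0),q.max(0))
```

```text
t 2.65 ext [-0.292  -0.0435  0.398 ] shift [-0.003  -0.0035  0.233 ] yaw 0.13 F [ 0.3 -1.   1. ]
0.0002707497479466453
284 [0.07761253 0.11160529 0.12805305] [-0.3699907  -0.09334453  0.02106643] [-0.25090259  0.00951239  0.13893284]
```

Request:
{"api": "move_arm", "payload": {"increments": [[[-0.005,-0.002,0.06,0],[-0.005,-0.003,0.12,0],[-0.005,-0.003,0.18,0],[-0.005,-0.003,0.22,0],[-0.005,-0.003,0.233,0]]]}}

```text
clock: 3.28
tool_pos: [0.8285, -0.154, 0.1623]
eef_rot: [-0.002, 0.207, 0.978, 0.0]
wrist_force: [0.8, 0.4, 0.6]
finger_gap: 0.0
finger_force: 0.0
```

Run:
```python
from h import *
go([-.295,-.04,.165])
hx,hy=-.13,.12
for p in np.arange(.57,-.01,-.08).tolist()+[0]:
    dr=np.array([-np.sin(p),-np.cos(p)]);n=np.array([-np.cos(p),np.sin(p)])
    q=np.array([hx,hy])+.221*dr+.018*n; c=q+np.array([-.012,0])+0*n
    print(round(p,2),q.round(4),c.round(4))
```

```text
t 3.275 ext [-0.2955 -0.0401  0.1623] shift [ 0.0005 -0.0001 -0.0027] yaw 0.12 F [0.8 0.4 0.6]
0.57 [-0.2644 -0.0563] [-0.2764 -0.0563]
0.49 [-0.2499 -0.0665] [-0.2619 -0.0665]
0.41 [-0.2346 -0.0755] [-0.2466 -0.0755]
0.33 [-0.2186 -0.0832] [-0.2306 -0.0832]
0.25 [-0.2021 -0.0897] [-0.2141 -0.0897]
0.17 [-0.1851 -0.0948] [-0.1971 -0.0948]
0.09 [-0.1678 -0.0985] [-0.1798 -0.0985]
0.01 [-0.1502 -0.1008] [-0.1622 -0.1008]
0 [-0.148 -0.101] [-0.16  -0.101]
```

Request:
{"api": "move_arm", "payload": {"increments": [[[0.014,0.01,0,0],[0.028,0.02,0,0],[0.043,0.031,0,0],[0.058,0.04,0,0],[0.073,0.047,0,0]]]}}

```text
clock: 3.9
tool_pos: [0.7823, -0.082, 0.1676]
eef_rot: [0.002, 0.207, 0.978, -0.0]
wrist_force: [0.5, -1.6, -0.0]
finger_gap: -0.0002
finger_force: 0.5
```

Request:
{"api": "move_arm", "payload": {"increments": [[[0.014,0.004,0,0],[0.028,0.008,0,0],[0.039,0.011,0,0],[0.047,0.013,0,0],[0.05,0.014,0,0]]]}}

```text
clock: 4.53
tool_pos: [0.7419, -0.0496, 0.1656]
eef_rot: [0.0, 0.207, 0.978, 0.0]
wrist_force: [0.1, -0.4, 0.5]
finger_gap: -0.0
finger_force: 0.3
```

Run:
```python
from h import *
go([-.160,-.101,.162])
im,d,P=grab('top'); E=w2e(P); 
m=(E[...,2]>.14)&(E[...,2]<.175)&(E[...,0]<-.11)&(E[...,0]>-.3)&(E[...,1]<.1)&(E[...,1]>.03)
Q=E[m]; 
for y in(.09,.08,.07,.06,.05,.04): 
    k=Q[abs(Q[:,1]-y)<.005]; print(y,k[:,0].min().round(4),k[:,0].max().round(4))
```

```text
t 4.525 ext [-0.1739 -0.1002  0.1656] shift [0.0139 0.0009 0.0036] yaw 0.07 F [ 0.1 -0.4  0.5]
0.09 -0.1479 -0.1108
0.08 -0.1495 -0.1109
0.07 -0.1498 -0.1109
0.06 -0.15 -0.1106
0.05 -0.1518 -0.11
0.04 -0.1535 -0.1125
```

Request:
{"api": "move_arm", "payload": {"increments": [[[0.004,0,0.002,0],[0.008,0,0.002,0],[0.011,0,0.002,0],[0.012,0,0.002,0],[0.012,0,0.002,0]]]}}

```text
clock: 5.2
tool_pos: [0.7309, -0.045, 0.163]
eef_rot: [-0.0, 0.207, 0.978, -0.0]
wrist_force: [-0.3, -0.1, 0.1]
finger_gap: 0.0001
finger_force: 0.0
```

Request:
{"api": "move_arm", "payload": {"increments": [[[0.001,0,0,0],[0.002,0,0,0],[0.002,0,0,0]]]}}

```text
clock: 5.58
tool_pos: [0.7291, -0.0442, 0.1631]
eef_rot: [-0.0, 0.207, 0.978, 0.0]
wrist_force: [0.1, 0.3, -0.4]
finger_gap: 0.0002
finger_force: 0.0
```

Request:
{"api": "move_arm", "payload": {"increments": [[[0.001,0,0,0],[0.002,0,0,0],[0.002,0,0,0]]]}}

```text
clock: 5.95
tool_pos: [0.7272, -0.0434, 0.163]
eef_rot: [-0.0, 0.207, 0.978, -0.0]
wrist_force: [0.6, -0.2, -0.5]
finger_gap: -0.0001
finger_force: 0.0
```

Request:
{"api": "move_arm", "payload": {"increments": [[[0.001,0,0,0],[0.002,0,0,0],[0.002,0,0,0]]]}}

```text
clock: 6.32
tool_pos: [0.7256, -0.0426, 0.163]
eef_rot: [0.0, 0.207, 0.978, 0.0]
wrist_force: [3.3, -0.4, -0.6]
finger_gap: -0.0002
finger_force: 1.5
```

Run:
```python
from h import *
go([-.160,-.101,.162])
im,d,P=grab('top'); E=w2e(P); save('t2.png',cv2.resize(im[110:280,240:400],None,fx=4.5,fy=3.5))
for y in(.1,.08,.06,.04,.02,-.06,-.11): 
    k=E[(abs(E[...,1]-y)<.006)&(E[...,2]>.14)&(E[...,2]<.175)&(E[...,0]<-.11)&(E[...,0]>-.3)]; print(y,k[:,0].min().round(4) if len(k) else 0)
```

```text
t 6.325 ext [-0.1562 -0.0999  0.163 ] shift [-0.0038  0.0011  0.001 ] yaw 0.06 F [ 3.3 -0.4 -0.6]
0.1 -0.1483
0.08 -0.1466
0.06 -0.1466
0.04 -0.1467
0.02 -0.1448
-0.06 0
-0.11 0
```

View pics/t2.png

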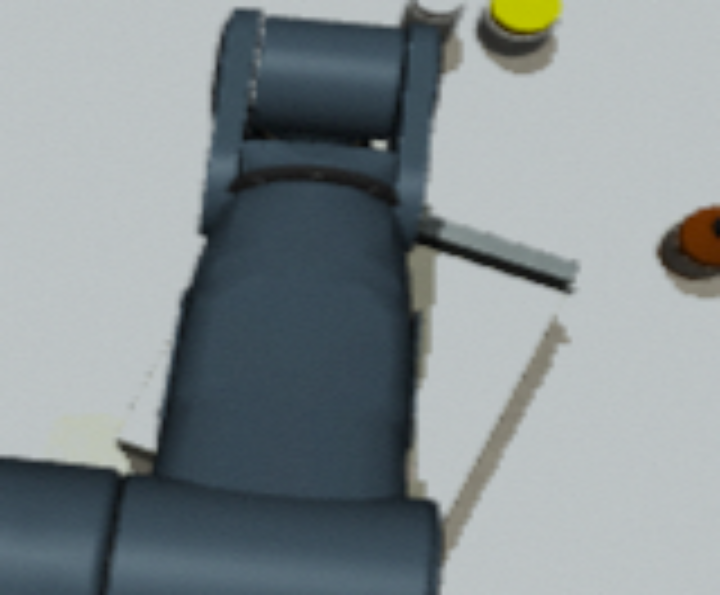

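The door lies along the extractor's front (edge at (575,275) in the crop), with the seal just touched at about 3 N. I'll back off and look at the keeper.

Request:
{"api": "move_arm", "payload": {"increments": [[[-0.035,0,0,0],[-0.035,0,-0.06,0],[-0.035,0,-0.12,0],[-0.035,0,-0.18,0],[-0.035,0,-0.207,0]]]}}

```text
clock: 7.0
tool_pos: [0.7575, -0.0568, 0.3746]
eef_rot: [0.002, 0.207, 0.978, 0.0]
wrist_force: [-0.5, 0.3, 0.2]
finger_gap: -0.0002
finger_force: 0.0
```

Request:
{"api": "move_arm", "payload": {"increments": [[[0.04,-0.02,0,0],[0.08,-0.05,0,0],[0.12,-0.078,0,0],[0.131,-0.078,0,0],[0.131,-0.078,0,0]]], "jaw": 0}}

```text
clock: 7.62
tool_pos: [0.606, -0.0746, 0.3706]
eef_rot: [0.0, 0.207, 0.978, 0.0]
wrist_force: [0.2, -0.6, -0.4]
finger_gap: 0.0857
finger_force: 0.0
```

Run:
```python
from h import *
go([-.06,-.021,.37])
im,d,P=grab('wrist'); E=w2e(P); np.savez('w2.npz',im=im,E=E)
h=cv2.cvtColor(im,cv2.COLOR_RGB2HSV); red=((h[...,0]<8)|(h[...,0]>172))&(h[...,1]>150)&(h[...,2]>60)
n,l,st,c=cv2.connectedComponentsWithStats(red.astype(np.uint8))
for k in range(1,n):
    if st[k,4]>20: q=E[l==k]; print(c[k].round(1),st[k],np.nanmedian(q,0).round(4),np.nanpercentile(q,3,axis=0).round(4),np.nanpercentile(q,97,axis=0).round(4))
m=(E[...,0]<-.135)&(E[...,0]>-.175)&(abs(E[...,1]+.021)<.025)&(E[...,2]>.15)&(E[...,2]<.2)
v,u=np.where(m); print(u.min(),u.max(),v.min(),v.max())
# profile along x of z at y=-.021
for x in np.arange(-.136,-.17,-.001):
    q=E[m&(abs(E[...,0]-x)<.0006)&(abs(E[...,1]+.021)<.008),2]
    if len(q): print(x.round(4),len(q),np.median(q).round(4),q.max().round(4))
# panel and door-edge reference heights
for x,y in((-.09,-.08),(-.139,-.07),(-.139,.04)): 
    q=E[(abs(E[...,0]-x)<.004)&(abs(E[...,1]-y)<.015)]; print(x,y,np.median(q[:,2]).round(4))
save('w2.png',cv2.resize(im[100:330,190:380],None,fx=3,fy=2.6))
```

```text
t 7.625 ext [-0.0599 -0.0221  0.3706] shift [-0.0001 -0.0011  0.0006] yaw 0.07 F [ 0.2 -0.6 -0.4]
[281.  226.6] [266 222  31  10 243] [-0.0717 -0.022   0.2438] [-0.0748 -0.0331  0.2413] [-0.0692 -0.0108  0.2452]
[280.7 326.1] [271 318  21  17 317] [-0.1326 -0.0221  0.2874] [-0.1386 -0.0286  0.2835] [-0.1291 -0.0149  0.2892]
262 300 259 280
-0.136 14 0.1609 0.1624
-0.137 16 0.1607 0.1618
-0.138 18 0.1609 0.1621
-0.139 17 0.1611 0.1624
-0.14 13 0.161 0.1623
-0.141 14 0.161 0.1616
-0.142 14 0.161 0.1619
-0.143 17 0.1608 0.1636
-0.144 16 0.1608 0.1618
-0.145 12 0.1608 0.1616
-0.146 46 0.1668 0.1778
-0.147 96 0.1685 0.1779
-0.148 18 0.1772 0.1785
-0.149 15 0.1769 0.1775
-0.15 17 0.177 0.1784
-0.151 15 0.1771 0.1786
-0.152 15 0.1772 0.1781
-0.153 3 0.1763 0.1764
-0.09 -0.08 0.161
-0.139 -0.07 0.1609
-0.139 0.04 0.161
```

View pics/w2.png

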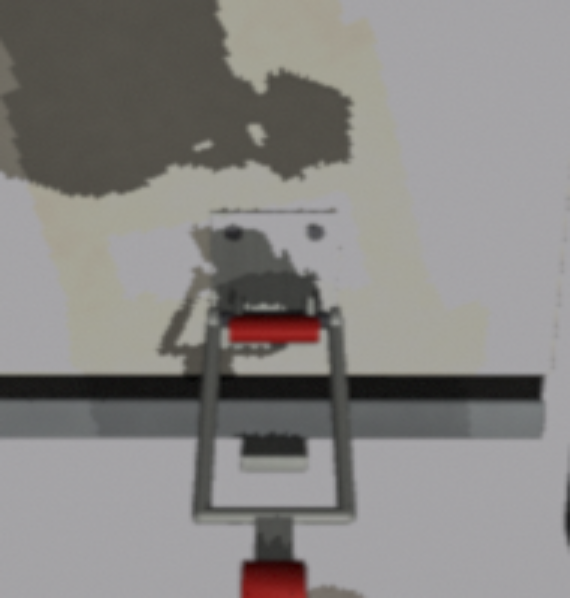

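The crop shows the bail's bar at row 517 and the tab at (275,580). The keeper's nose is at (275,460) on the door's top edge. Its top reads 16.1 mm above the edge, so the keeper sits about 3 mm low. Next I'll grasp the tab.

Request:
{"api": "move_arm", "payload": {"increments": [[[-0.04,0,0,0],[-0.0765,0,0,0],[-0.0765,0,0.04,0],[-0.0765,0,0.07,0],[-0.0765,0,0.076,0]]], "jaw": 90}}

```text
clock: 8.3
tool_pos: [0.6762, -0.1057, 0.2912]
eef_rot: [-0.002, 0.207, 0.978, 0.0]
wrist_force: [0.2, 0.5, 0.6]
finger_gap: 0.0552
finger_force: 0.0
```

```bash
python3 -c "
from h import *
go([-.1363,-.0221,.294]); print(manip.state()['finger_gap'])"
```

```text
t 8.3 ext [-0.1367 -0.0222  0.2912] shift [ 0.0004 -0.0001 -0.0028] yaw 0.08 F [0.2 0.5 0.6]
0.055223191174124726
```

Request:
{"api": "move_arm", "payload": {"increments": [[[0,0,0,0],[0,0,0,0],[0,0,0,0],[0,0,0,0],[0,0,0,0]]], "jaw": 255, "force": 20}}

```text
clock: 8.93
tool_pos: [0.6766, -0.1063, 0.2954]
eef_rot: [0.002, 0.207, 0.978, -0.0]
wrist_force: [2.6, -2.4, 6.4]
finger_gap: 0.0154
finger_force: 25.0
```

```bash
cat > path.py <<'E'
from h import *
piv=np.array([-.087,.179])
def tab(th,bar_el,r=.1):  # el: elevation of bail, deg
    p=piv+.018*np.array([np.cos(th+.019),np.sin(th+.019)])
    e=np.deg2rad(bar_el); return p+r*np.array([-np.cos(e),np.sin(e)])
E
python3 - <<'E'
from path import *
go([-.1363,-.0221,.294]); print(manip.state()['finger_gap'],manip.state()['finger_force'])
t0=tab(1.3,58); print(t0)
for th,el in((1.4,55),(1.5,45),(1.6,35),(1.65,25),(1.7,15),(1.7,5),(1.7,-5),(1.7,-12)):
    t=tab(th,el); print(th,el,t.round(4),'shift',(t-t0).round(4),'bar',tab(th,el,.078).round(4))
E
```

```text
t 8.925 ext [-0.1373 -0.0219  0.2954] shift [0.001  0.0002 0.0014] yaw 0.05 F [ 2.6 -2.4  6.4]
0.015381766030524624 24.951167106628418
[-0.13550733  0.28123721]
1.4 55 [-0.1416  0.2787] shift [-0.0061 -0.0025] bar [-0.129   0.2607]
1.5 45 [-0.1568  0.2677] shift [-0.0213 -0.0136] bar [-0.1412  0.2521]
1.6 35 [-0.1698  0.2543] shift [-0.0343 -0.0269] bar [-0.1518  0.2417]
1.65 25 [-0.1794  0.2392] shift [-0.0439 -0.0421] bar [-0.1595  0.2299]
1.7 15 [-0.1863  0.2227] shift [-0.0507 -0.0586] bar [-0.165  0.217]
1.7 5 [-0.1893  0.2055] shift [-0.0538 -0.0757] bar [-0.1674  0.2036]
1.7 -5 [-0.1893  0.1881] shift [-0.0538 -0.0932] bar [-0.1674  0.19  ]
1.7 -12 [-0.1875  0.176 ] shift [-0.052  -0.1052] bar [-0.166   0.1806]
```

Request:
{"api": "move_arm", "payload": {"increments": [[[-0.003,0,0.001,0],[-0.006,0,0.0025,0],[-0.014,0,0.008,0],[-0.021,0,0.0136,0],[-0.021,0,0.0136,0]]]}}

```text
clock: 9.55
tool_pos: [0.6954, -0.1147, 0.2792]
eef_rot: [-0.001, 0.208, 0.978, 0.0]
wrist_force: [-0.6, 0.3, 0.7]
finger_gap: 0.0154
finger_force: 24.7
```

```bash
cat > look.py <<'E'
from h import *
import sys
go([-.1363,-.0221,.294])
im,d,P=grab('wrist'); E=w2e(P); np.savez(sys.argv[1]+'.npz',im=im,E=E)
h=cv2.cvtColor(im,cv2.COLOR_RGB2HSV); red=((h[...,0]<8)|(h[...,0]>172))&(h[...,1]>150)&(h[...,2]>50)
n,l,st,c=cv2.connectedComponentsWithStats(red.astype(np.uint8))
for k in range(1,n):
    if st[k,4]>20: q=E[l==k]; print('red',c[k].round(1),st[k],np.nanmedian(q,0).round(4))
save(sys.argv[1]+'.png',im)
E
python3 look.py w3
```

```text
t 9.55 ext [-0.1579 -0.0218  0.2792] shift [ 0.0216  0.0003 -0.0148] yaw 0.05 F [-0.6  0.3  0.7]
red [283.   83.2] [256  73  52  28 986] [-0.0733 -0.0231  0.2437]
red [281.3 271.8] [ 264  257   36   30 1041] [-0.1525 -0.0219  0.2714]
```

View pics/w3.png

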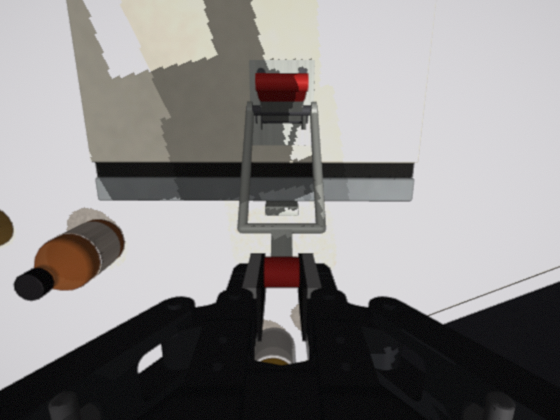

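The tab is held at (281,272). The bar is at row 228, and the keeper shows inside the bail at (282,208). I'll carry on along the arc.

Request:
{"api": "move_arm", "payload": {"increments": [[[-0.007,0,0.0065,0],[-0.013,0,0.0135,0],[-0.018,0,0.021,0],[-0.0225,0,0.0285,0],[-0.0225,0,0.0285,0]]]}}

```text
clock: 10.22
tool_pos: [0.716, -0.1238, 0.2512]
eef_rot: [-0.0, 0.207, 0.978, 0.0]
wrist_force: [-2.8, 0.5, -0.3]
finger_gap: 0.0153
finger_force: 24.0
```

Request:
{"api": "move_arm", "payload": {"increments": [[[-0.004,0,0.008,0],[-0.007,0,0.0165,0],[-0.0085,0,0.025,0],[-0.01,0,0.0335,0],[-0.01,0,0.0335,0]]]}}

```text
clock: 10.85
tool_pos: [0.7251, -0.1279, 0.2177]
eef_rot: [0.0, 0.207, 0.978, -0.0]
wrist_force: [2.0, -2.3, 2.1]
finger_gap: 0.0153
finger_force: 23.8
```

```bash
python3 look.py w4
python3 - <<'E'
from h import *
f=np.load('w4.npz');E=f['E']
y=abs(E[...,1]+.0215)
for nm,x0,x1,z0,z1,yy in(('nose',-.157,-.14,.17,.185,.009),('bar',-.185,-.155,.185,.23,.016)):
    m=(E[...,0]>x0)&(E[...,0]<x1)&(E[...,2]>z0)&(E[...,2]<z1)&(y<yy)
    q=E[m]; print(nm,len(q),np.percentile(q,[3,50,97],axis=0).round(4).tolist() if len(q) else '')
E
```

```text
t 10.85 ext [-0.1904 -0.0218  0.2177] shift [ 0.054   0.0003 -0.0763] yaw 0.05 F [ 2.  -2.3  2.1]
red [281.1 264.8] [263 250  37  30 999] [-0.181  -0.0219  0.2113]
nose 561 [[-0.1537, -0.0299, 0.1714], [-0.1497, -0.0218, 0.1768], [-0.1468, -0.0132, 0.178]]
bar 3543 [[-0.1841, -0.0356, 0.2035], [-0.1779, -0.0215, 0.2073], [-0.1595, -0.0067, 0.2278]]
```

Request:
{"api": "move_arm", "payload": {"increments": [[[0,0,0.0085,0],[0,0,0.0175,0],[0.0005,0,0.023,0],[0.001,0,0.0265,0],[0.001,0,0.0265,0]]]}}

```text
clock: 11.52
tool_pos: [0.7239, -0.1272, 0.1916]
eef_rot: [-0.0, 0.207, 0.978, 0.0]
wrist_force: [2.2, -2.7, 2.0]
finger_gap: 0.0149
finger_force: 24.4
```

```bash
cat > bar.py <<'E'
from h import *
import sys
f=np.load(sys.argv[1]+'.npz');E=f['E']; y=abs(E[...,1]+.0218)
m=(E[...,0]>-.185)&(E[...,0]<-.14)&(E[...,2]>.165)&(E[...,2]<.23)&(y>.007)&(y<.0135)
q=E[m]
for x in np.arange(-.18,-.14,.001):
    k=q[abs(q[:,0]-x)<.0005]
    if len(k): print(x.round(4),len(k),np.median(k[:,2]).round(4),end=' | ')
print()
E
python3 look.py w5;  python3 bar.py w5
```

```text
t 11.525 ext [-0.189  -0.0219  0.1916] shift [ 0.0527  0.0002 -0.1024] yaw 0.06 F [ 2.2 -2.7  2. ]
red [281.  267.3] [262 251  38  31 966] [-0.1805 -0.022   0.1858]
-0.18 90 0.2075 | -0.179 764 0.196 | -0.178 872 0.2137 | -0.177 260 0.222 | -0.176 36 0.1828 | -0.175 1 0.2181 | -0.164 1 0.1834 | -0.163 34 0.185 | -0.162 63 0.1857 | -0.161 74 0.1861 | -0.16 88 0.1858 | -0.159 109 0.1848 | -0.158 16 0.1844 | -0.154 18 0.1764 | -0.153 44 0.1767 | -0.152 53 0.1769 | -0.151 52 0.1767 | -0.15 53 0.177 | -0.149 52 0.177 | -0.148 56 0.1768 | -0.147 144 0.1734 |
```

Request:
{"api": "move_arm", "payload": {"increments": [[[-0.0025,0,0,0],[-0.005,0,0,0],[-0.004,0,0.006,0],[-0.002,0,0.012,0],[-0.001,0,0.015,0]]]}}

```text
clock: 12.2
tool_pos: [0.7253, -0.1279, 0.1764]
eef_rot: [0.001, 0.207, 0.978, -0.0]
wrist_force: [3.7, -3.4, 0.7]
finger_gap: 0.0152
finger_force: 24.5
```

```bash
python3 look.py w6;  python3 bar.py w6
```

```text
t 12.2 ext [-0.1905 -0.0219  0.1764] shift [ 0.0541  0.0003 -0.1177] yaw 0.05 F [ 3.7 -3.4  0.7]
red [281.  268.2] [262 252  38  29 895] [-0.1823 -0.0219  0.1713]
-0.18 1010 0.1838 | -0.179 655 0.2059 | -0.178 78 0.2088 | -0.177 35 0.2195 | -0.176 26 0.2253 | -0.175 197 0.2255 | -0.174 660 0.2259 | -0.173 20 0.2266 | -0.166 1 0.1725 | -0.165 47 0.1738 | -0.164 76 0.1745 | -0.163 76 0.1747 | -0.162 99 0.1744 | -0.161 93 0.1732 | -0.16 1 0.1741 | -0.154 14 0.1761 | -0.153 58 0.1767 | -0.152 64 0.177 | -0.151 72 0.1769 | -0.15 62 0.1771 | -0.149 67 0.1769 | -0.148 64 0.1768 | -0.147 183 0.1736 |
```

Request:
{"api": "move_arm", "payload": {"increments": [[[0.001,0,0.003,0],[0.002,0,0.006,0],[0.003,0,0.009,0],[0.004,0,0.0112,0],[0.004,0,0.0112,0]]]}}

```text
clock: 12.88
tool_pos: [0.7211, -0.126, 0.1655]
eef_rot: [-0.0, 0.207, 0.978, -0.0]
wrist_force: [2.7, -2.2, -0.1]
finger_gap: 0.015
finger_force: 24.8
```

```bash
sed -i 's/>.165)&(E\[...,2\]<.23)/>.155)\&(E[...,2]<.19)/' bar.py; python3 look.py w7;  python3 bar.py w7
```

```text
t 12.875 ext [-0.186  -0.0219  0.1655] shift [ 0.0497  0.0002 -0.1285] yaw 0.06 F [ 2.7 -2.2 -0.1]
red [280.9 268.8] [262 252  38  30 847] [-0.1779 -0.022   0.1605]
-0.18 84 0.1821 | -0.179 63 0.1815 | -0.178 64 0.1812 | -0.177 75 0.1814 | -0.176 618 0.1714 | -0.175 475 0.1743 | -0.174 66 0.1868 | -0.173 16 0.1574 | -0.162 34 0.1649 | -0.161 63 0.1659 | -0.16 72 0.1661 | -0.159 103 0.166 | -0.158 96 0.1655 | -0.157 27 0.1648 | -0.154 8 0.176 | -0.153 63 0.1767 | -0.152 73 0.1767 | -0.151 72 0.1769 | -0.15 81 0.177 | -0.149 76 0.1766 | -0.148 78 0.1769 | -0.147 345 0.1703 | -0.146 62 0.1604 | -0.145 85 0.1611 | -0.144 79 0.1612 | -0.143 87 0.1609 | -0.142 83 0.161 | -0.141 83 0.1612 |
```

Request:
{"api": "move_arm", "payload": {"increments": [[[0,0,0.001,0],[0.0015,0,0.001,0],[0.003,0,0.001,0],[0.0035,0,0.001,0],[0.0035,0,0.001,0]]]}}

```text
clock: 13.55
tool_pos: [0.7185, -0.1249, 0.1649]
eef_rot: [0.001, 0.207, 0.978, -0.0]
wrist_force: [5.2, -3.2, 0.4]
finger_gap: 0.0152
finger_force: 24.7
```

Request:
{"api": "move_arm", "payload": {"increments": [[[0.001,0,0,0],[0.002,0,0,0],[0.0025,0,0,0]]]}}

```text
clock: 13.92
tool_pos: [0.7163, -0.1239, 0.1648]
eef_rot: [0.001, 0.207, 0.978, -0.0]
wrist_force: [5.9, -4.3, -0.7]
finger_gap: 0.0151
finger_force: 24.7
```

```bash
python3 look.py w8;  python3 bar.py w8
```

```text
t 13.925 ext [-0.1807 -0.0219  0.1648] shift [ 0.0441  0.0002 -0.1292] yaw 0.05 F [ 5.9 -4.3 -0.7]
red [280.9 268.9] [262 253  38  29 841] [-0.1727 -0.022   0.1598]
-0.18 62 0.181 | -0.179 64 0.1809 | -0.178 56 0.1811 | -0.177 60 0.1809 | -0.176 61 0.181 | -0.175 70 0.1814 | -0.174 78 0.1811 | -0.173 61 0.1806 | -0.172 72 0.1809 | -0.171 276 0.172 | -0.17 755 0.1712 | -0.169 152 0.1871 | -0.168 26 0.1576 | -0.156 4 0.1652 | -0.155 5 0.1655 | -0.154 20 0.1759 | -0.153 67 0.1767 | -0.152 75 0.1767 | -0.151 73 0.1768 | -0.15 70 0.1769 | -0.149 75 0.1768 | -0.148 77 0.1769 | -0.147 393 0.17 | -0.146 67 0.1606 | -0.145 73 0.161 | -0.144 78 0.161 | -0.143 84 0.1612 | -0.142 80 0.1611 | -0.141 80 0.1611 |
```

Request:
{"api": "move_arm", "payload": {"increments": [[[0.001,0,0,0],[0.002,0,0,0],[0.002,0,0,0]]]}}

```text
clock: 14.35
tool_pos: [0.7144, -0.1231, 0.1648]
eef_rot: [0.001, 0.207, 0.978, -0.0]
wrist_force: [5.8, -3.3, -0.9]
finger_gap: 0.0151
finger_force: 24.6
```

Request:
{"api": "move_arm", "payload": {"increments": [[[0.001,0,0,0],[0.0015,0,0,0],[0.0015,0,0,0]]]}}

```text
clock: 14.72
tool_pos: [0.7133, -0.1225, 0.1649]
eef_rot: [0.001, 0.207, 0.978, -0.0]
wrist_force: [6.8, -4.5, -3.0]
finger_gap: 0.0156
finger_force: 24.6
```

```bash
python3 look.py w9;  python3 bar.py w9
```

```text
t 14.725 ext [-0.1774 -0.0219  0.1649] shift [ 0.0408  0.0003 -0.1293] yaw 0.05 F [ 6.8 -4.5 -3. ]
red [281.  268.9] [262 253  38  29 841] [-0.1694 -0.022   0.1598]
-0.18 54 0.1813 | -0.179 59 0.181 | -0.178 53 0.1811 | -0.177 61 0.1812 | -0.176 61 0.1812 | -0.175 62 0.1811 | -0.174 55 0.1806 | -0.173 57 0.1811 | -0.172 68 0.1808 | -0.171 84 0.1816 | -0.17 59 0.1807 | -0.169 70 0.1807 | -0.168 120 0.1802 | -0.167 878 0.1705 | -0.166 215 0.1864 | -0.165 24 0.1875 | -0.164 8 0.1883 | -0.154 4 0.1756 | -0.153 50 0.1766 | -0.152 77 0.1768 | -0.151 74 0.1767 | -0.15 81 0.1768 | -0.149 82 0.1767 | -0.148 76 0.1769 | -0.147 397 0.1699 | -0.146 81 0.1607 | -0.145 72 0.1608 | -0.144 73 0.1611 | -0.143 78 0.1612 | -0.142 73 0.1611 | -0.141 85 0.1612 |
```

Request:
{"api": "move_arm", "payload": {"increments": [[[0,0,0,0],[0,0,0,0],[0,0,0,0]]], "jaw": 90}}

```text
clock: 15.15
tool_pos: [0.7124, -0.122, 0.1646]
eef_rot: [-0.0, 0.207, 0.978, 0.0]
wrist_force: [0.2, 0.6, 0.3]
finger_gap: 0.0555
finger_force: 0.0
```

```bash
python3 look.py w10;  python3 bar.py w10
```

```text
t 15.15 ext [-0.1764 -0.022   0.1646] shift [ 4.020e-02  1.000e-04 -1.294e-01] yaw 0.06 F [0.2 0.6 0.3]
red [280.4 273. ] [263 256  36  29 785] [-0.1698 -0.0217  0.1606]
-0.177 1 0.1594 | -0.176 6 0.1594 | -0.175 4 0.1598 | -0.174 7 0.1606 | -0.173 11 0.1608 | -0.172 7 0.1609 | -0.171 11 0.1606 | -0.17 9 0.1609 | -0.169 14 0.1601 | -0.168 12 0.1596 | -0.167 13 0.159 | -0.166 14 0.1575 | -0.165 12 0.1567 | -0.164 1 0.1553 | -0.154 5 0.1758 | -0.153 56 0.1767 | -0.152 77 0.1769 | -0.151 80 0.1768 | -0.15 80 0.1767 | -0.149 75 0.1768 | -0.148 83 0.1771 | -0.147 420 0.1699 | -0.146 67 0.1606 | -0.145 74 0.1609 | -0.144 76 0.1611 | -0.143 82 0.161 | -0.142 77 0.1612 | -0.141 76 0.1611 |
```

Request:
{"api": "move_arm", "payload": {"increments": [[[0,0,-0.03,0],[0,0,-0.08,0],[0,0,-0.13,0],[0.04,0,-0.165,0],[0.075,0,-0.165,0]]]}}

```text
clock: 15.82
tool_pos: [0.6438, -0.0915, 0.3329]
eef_rot: [0.003, 0.207, 0.978, 0.0]
wrist_force: [0.3, -0.6, 0.1]
finger_gap: 0.0553
finger_force: 0.0
```

Request:
{"api": "move_arm", "payload": {"increments": [[[0,0,0,0],[0,0,0,0],[0,0,0,0]]], "jaw": 255}}

```text
clock: 16.2
tool_pos: [0.6446, -0.0921, 0.3291]
eef_rot: [-0.0, 0.208, 0.978, 0.0]
wrist_force: [-0.1, -0.4, -0.0]
finger_gap: 0.0012
finger_force: 0.0
```

```bash
python3 look.py w11; python3 bar.py w11
```

```text
t 16.2 ext [-0.1022 -0.0218  0.3291] shift [-0.0341  0.0003  0.0351] yaw 0.04 F [-0.1 -0.4 -0. ]
red [281.5 169.5] [264 164  36  12 426] [-0.0632 -0.0223  0.2408]
red [281.5 269.5] [280 266   4   8  32] [-0.1294 -0.0221  0.2449]
-0.151 1 0.1652 | -0.15 4 0.1654 | -0.149 4 0.1649 | -0.147 56 0.1676 | -0.146 21 0.1679 | -0.145 13 0.1607 | -0.144 16 0.1609 | -0.143 14 0.161 | -0.142 15 0.1607 | -0.141 12 0.1609 |
```

View pics/w11.png

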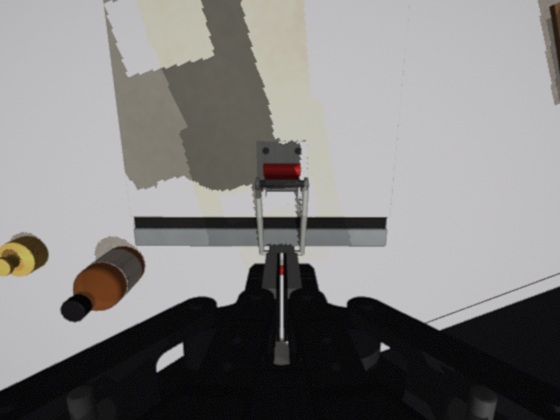

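The bail stayed hooked: the bar is at row 252 behind the nose, and the lever's red end is at (282,170), about 1.14 rad. Now I'll bring the closed fingertips in front of the lever end and press it back and down.

Request:
{"api": "move_arm", "payload": {"increments": [[[0.005,0,0.04,0],[0.0098,0,0.08,0],[0.0098,0,0.0857,0],[0.0098,0,0.0857,0]]], "force": 40}}

```text
clock: 16.75
tool_pos: [0.6358, -0.088, 0.2449]
eef_rot: [0.0, 0.207, 0.978, -0.0]
wrist_force: [-0.1, -0.5, -0.6]
finger_gap: -0.0001
finger_force: 0.0
```

Run:
```python
from path import *
s=manip.state(); p=w2e(s['tool_pos']); print(p.round(4),s['wrist_force'].round(1))
for th in (1.14,1.05,.95,.85,.75,.65,.55,.45,.35,.25,.15,.05,0,-.05):
    r=.045+.009*(1.14-th)/1.14
    c=piv+r*np.array([np.cos(th),np.sin(th)])+.0035*np.array([-np.sin(th),np.cos(th)])
    t=c+np.array([-.011,.022]); print(th,t.round(4),'tx tz',(t[0]-p[0]).round(4),(p[2]-t[1]).round(4))
```

```text
[-0.0926 -0.0219  0.2449] [-0.1 -0.5 -0.6]
1.14 [-0.0824  0.2434] tx tz 0.0102 0.0016
1.05 [-0.0783  0.2424] tx tz 0.0143 0.0025
0.95 [-0.0738  0.2409] tx tz 0.0188 0.0041
0.85 [-0.0694  0.2388] tx tz 0.0232 0.0061
0.75 [-0.0652  0.2363] tx tz 0.0274 0.0086
0.65 [-0.0612  0.2334] tx tz 0.0314 0.0116
0.55 [-0.0575  0.2299] tx tz 0.0351 0.015
0.45 [-0.0541  0.2261] tx tz 0.0385 0.0188
0.35 [-0.0511  0.2219] tx tz 0.0415 0.0231
0.25 [-0.0485  0.2173] tx tz 0.0441 0.0277
0.15 [-0.0463  0.2124] tx tz 0.0463 0.0326
0.05 [-0.0446  0.2072] tx tz 0.0479 0.0377
0 [-0.044   0.2045] tx tz 0.0486 0.0404
-0.05 [-0.0435  0.2018] tx tz 0.0491 0.0431
```

Request:
{"api": "move_arm", "payload": {"increments": [[[0.006,0,0.001,0],[0.0102,0,0.0016,0],[0.0143,0,0.0025,0],[0.0188,0,0.0041,0],[0.0188,0,0.0041,0]]]}}

```text
clock: 17.38
tool_pos: [0.6178, -0.0801, 0.2401]
eef_rot: [0.0, 0.207, 0.978, -0.0]
wrist_force: [2.1, -1.2, -0.3]
finger_gap: -0.0002
finger_force: 1.0
```

Request:
{"api": "move_arm", "payload": {"increments": [[[0.0022,0,0.001,0],[0.0044,0,0.002,0],[0.0065,0,0.003,0],[0.0086,0,0.0045,0]]]}}

```text
clock: 17.88
tool_pos: [0.6108, -0.077, 0.2359]
eef_rot: [0.001, 0.207, 0.978, -0.0]
wrist_force: [6.6, -2.3, 0.2]
finger_gap: 0.0004
finger_force: 2.9
```

```bash
python3 look.py w12
```

```text
t 17.875 ext [-0.0652 -0.0218  0.2359] shift [-0.0712  0.0002 -0.058 ] yaw 0.05 F [ 6.6 -2.3  0.2]
red [280.9 244.5] [ 253  233   57   28 1263] [-0.0461 -0.0219  0.2301]
```

Request:
{"api": "move_arm", "payload": {"increments": [[[0.002,0,0.0015,0],[0.004,0,0.003,0],[0.006,0,0.0047,0],[0.0077,0,0.0064,0]]]}}

```text
clock: 18.42
tool_pos: [0.6039, -0.074, 0.2297]
eef_rot: [0.002, 0.207, 0.978, -0.0]
wrist_force: [5.9, -3.2, 2.3]
finger_gap: -0.0001
finger_force: 2.9
```

Request:
{"api": "move_arm", "payload": {"increments": [[[0.0017,0,0.002,0],[0.0034,0,0.0038,0],[0.005,0,0.006,0],[0.0064,0,0.0081,0]]]}}

```text
clock: 18.92
tool_pos: [0.5977, -0.0712, 0.2215]
eef_rot: [0.001, 0.207, 0.978, -0.0]
wrist_force: [3.6, -2.4, 2.4]
finger_gap: 0.0
finger_force: 2.1
```

```bash
python3 look.py w13
```

```text
t 18.925 ext [-0.0509 -0.0218  0.2215] shift [-0.0855  0.0002 -0.0724] yaw 0.05 F [ 3.6 -2.4  2.4]
red [281.2 240.7] [ 254  225   55   38 1701] [-0.0327 -0.0218  0.208 ]
```

Request:
{"api": "move_arm", "payload": {"increments": [[[0.0013,0,0.0023,0],[0.0026,0,0.0046,0],[0.0037,0,0.007,0],[0.0048,0,0.0095,0]]]}}

```text
clock: 19.48
tool_pos: [0.5924, -0.0688, 0.211]
eef_rot: [-0.0, 0.207, 0.978, 0.0]
wrist_force: [1.2, -0.2, 1.4]
finger_gap: -0.0002
finger_force: 0.9
```

Request:
{"api": "move_arm", "payload": {"increments": [[[0.0009,0,0.0026,0],[0.0017,0,0.0052,0],[0.002,0,0.0065,0],[0.0022,0,0.0078,0]]]}}

```text
clock: 19.98
tool_pos: [0.5905, -0.068, 0.2034]
eef_rot: [-0.0, 0.207, 0.978, 0.0]
wrist_force: [-0.6, -1.6, 0.5]
finger_gap: 0.0004
finger_force: 0.2
```

```bash
python3 look.py w14
```

```text
t 19.975 ext [-0.0431 -0.0218  0.2034] shift [-0.0931  0.0002 -0.0906] yaw 0.05 F [-0.6 -1.6  0.5]
red [281.4 241. ] [ 256  225   52   39 1671] [-0.0274 -0.0218  0.1847]
```

Request:
{"api": "move_arm", "payload": {"increments": [[[0,0,0.001,0],[0,0,0.002,0],[0,0,0.003,0],[0,0,0.003,0]]]}}

```text
clock: 20.52
tool_pos: [0.5908, -0.0681, 0.2019]
eef_rot: [0.0, 0.207, 0.978, -0.0]
wrist_force: [-6.6, 1.0, 12.4]
finger_gap: -0.0002
finger_force: 6.2
```

```bash
python3 look.py w15
```

```text
t 20.525 ext [-0.0433 -0.0218  0.2019] shift [-0.093   0.0002 -0.092 ] yaw 0.06 F [-6.6  1.  12.4]
red [281.2 240.7] [ 256  224   52   40 1711] [-0.0277 -0.0218  0.1831]
```

At the stop with 12 N. I'll lift off and check.

Request:
{"api": "move_arm", "payload": {"increments": [[[0,0,-0.01,0],[0,0,-0.06,0],[0,0,-0.12,0],[0.02,0,-0.15,0],[0.02,0,-0.15,0]]]}}

```text
clock: 21.2
tool_pos: [0.5726, -0.0598, 0.3535]
eef_rot: [0.002, 0.207, 0.978, 0.0]
wrist_force: [0.0, -0.4, -0.8]
finger_gap: 0.0001
finger_force: 0.0
```

```bash
python3 look.py w16
python3 - <<'E'
from h import *
E=np.load('w16.npz')['E']
for y in(.06,-.06,-.1):
    q=E[(abs(E[...,1]-y)<.01)&(abs(E[...,2]-.161)<.004)]; print(y,q[:,0].min().round(4))
q=E[(abs(E[...,1]+.022)<.009)&(E[...,2]>.172)&(E[...,0]<-.14)&(E[...,0]>-.16)]; print('nose',np.percentile(q,[3,97],axis=0).round(4))
q=E[(abs(E[...,1]+.022)<.006)&(E[...,0]>-.07)&(E[...,0]<-.015)&(E[...,2]>.17)]
for x in(-.06,-.05,-.04,-.03,-.024): print(x,np.median(q[abs(q[:,0]-x)<.0015][:,2]).round(4))
E
```

```text
t 21.2 ext [-0.0233 -0.022   0.3535] shift [-1.127e-01 -1.000e-04  6.000e-02] yaw 0.08 F [ 0.  -0.4 -0.8]
red [280.6 209.1] [268 196  26  27 688] [-0.0329 -0.022   0.1827]
0.06 -0.1362
-0.06 -0.1385
-0.1 -0.1386Traceback (most recent call last):
  File "<stdin>", line 5, in <module>
    return _quantile_unchecked(
        a, q, axis, out, overwrite_input, method, keepdims, weights)
    return _ureduce(a,
                    func=_quantile_ureduce_func,
    ...<5 lines>...
                    overwrite_input=overwrite_input,
                    method=method)
    r = func(a, **kwargs)
    result = _quantile(arr,
                       quantiles=q,
    ...<2 lines>...
                       out=out,
                       weights=wgt)
    slices_having_nans = np.isnan(arr[-1, ...])
                                  ~~~^^^^^^^^^
IndexError: index -1 is out of bounds for axis 0 with size 0
```

View pics/w16.png

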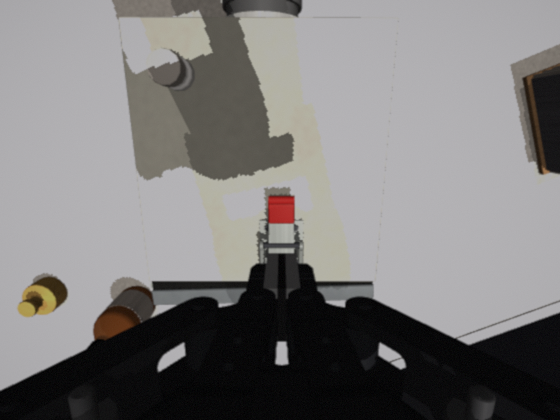

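The lever lies flat (red end at (281,209)) and stayed down after release. The dark seal gap is gone, and the door is drawn in about 7 mm at its free edge (about -0.03 rad).

```bash
python3 -c "
from h import *
print(manip.hand_in())"
```

```text
the job is handed in; nothing more can be done
None
```

The extractor door is shut, the bail is hooked over the keeper and the lever is snapped flat. The door is drawn in on its seal by about 7 mm at the free edge, and the job is handed in at about 21 s with the arm clear; the hand-in gave no verdict.

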